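# Rinse the tall cup and hold it up to drain

## Robot

A 6-joint arm with a two-finger parallel gripper is mounted at the origin on a cart in front of the work surface, level with it; the furniture and walls round the work are solid. World frame = base frame: x ahead of the robot, y to its left, z up, the work surface at z = 0. Lengths are in m, angles in degrees, forces in N, time in s.
With the tool pointing down it reaches from about 0.325 to 0.775 m from the base axis. Payload 5.5 kg.
Tool frame: the origin (TCP) lies at the very end of the fingers, on their centre line; the grasp point (between the pads) lies arm.grasp_offset behind it (arm.grasp_offset is the distance from the TCP to the grasp point, in m); z points along the fingers, y is the line along which they close (so a half turn about z gives the same grasp; the last joint's range is limited). The gripper opens to 88 mm and grips with 3 to 60 N. Pads are 20 mm wide; open, the fingers measure 115 mm over their backs; the gripper's body (75 mm by 178 mm) begins 61 mm behind the grasp point.
Start: joints at [63.73, 5.22, 70.514, -0, 104.267, -3.249], TCP at [0.235, 0.552, 0.223] pointing down, gripper open.
Joint ranges: [-164.24, 164.24], [-49.07, 125.15], [9.68, 141.18], [-86.29, 266.29], [3.28, 154.24], [-151.56, 151.56]. Speed limits (degrees/s): [147.25, 147.25, 172.46, 180, 180, 180].

## Interface

Orientations are given as a 3x3 rotation matrix whose columns are the frame's x, y, z axes.
In Python, from cell import arm, capture gives the robot as it stands. The module is installed in compiled form; this text tells all that it offers.
- The arm moves only by the tool arm_command, never from a script. Its argument "deltas" is a list of rows, each an object with "hand": the closure, from -1 (fully open) to 1 (shut); "travel": the shift along the tool's x, y, z each as a share of 120 mm, from -1 to 1, a list of three; "dr": the turn, a rotation vector about the tool's x, y, z each as a share of 360 degrees, from -1 to 1, a list of three. A call has exactly 8 rows; each row shifts and turns the commanded pose from where the row before left it, along the tool's axes as they then stand; what a row does not reach is not made up. A row lasts 1/12 s, in which the tool goes at most 41.7 mm and 7.16 degrees, less where a joint would pass 70% of its speed; a pose out of reach is approached as far as the arm can. A call with a number of a shift or a turn outside -1 to 1 is refused whole. A call with a gripper value outside its range is refused whole. The fingers move at their own pace and stop on an object; the grip force is fixed at half the most. Time passes only in rows, so rows that do not move let the fingers close, or fill a call up. It gives the time, the measured TCP pose, the force, the opening and the grip force at its end, in the units of the state.
- arm.state(): the state, without advancing time (a new reading comes with each control period).
- capture(name): name is "scene" or "top" or "wrist"; returns a dict with "img" (400x640x3 uint8, red, green, blue), "fov_y" (degrees; the focal length in pixels is half the picture's height over the tangent of half this angle, whatever the lens; pixels are square), "cx", "cy" (the principal point, pixels), "eye" and "rotation" of the camera in the world; the wrist camera has in their place "mount" (4x4, takes a point from camera to tool coordinates, whose origin is the TCP and whose axes are the flange's). Camera axes: x right, y up, looking along -z (the intrinsics and any distortion apply to the point x, -y, -z); pixel columns grow to the right and rows downward; lengths in m; the calibration is good to about 2 mm. A picture is of the moment at which its call begins: read the wrist's pose just before it. There is no depth.
- arm.finish_job(): hands the job in; it is judged then, once.
The state is a dict: "clock": time; "joints": joint angles; "dq": joint speeds; "effort": joint torques, N m; "tool_pos": TCP position; "ee_rot": TCP orientation; "force": force on the tool from outside, world axes, zero at the start; "torque": the same for the moment, N m; "finger_gap": opening from 0.0 (shut) to 1.0 (fully open); "grip_force": force on a finger pad.
Only numpy, scipy, OpenCV 4.12 (cv2) and the standard library are available. Lean on these libraries where they do the work, as an engineer would, in place of code of your own. Each camera call takes 0.05 s, during which the arm holds its last target. There are 200 camera calls.

## Task

Two steel cups stand mouth down on the drying mat: take the taller one, keep it mouth down, set it into the collar of the glass rinser and press it straight down until the sprung spider is fully depressed, keeping it down for about a second. Then draw it up out of the collar, tip it to about 60 degrees from its mouth-down attitude and keep it raised in the gripper, its mouth at least 15 cm above the worktop and over the rinser's drip tray, so that it drains. Finish still holding it there, without setting it down or letting go, and leave the other cup and everything else on the worktop where it is.

Things in the scene. Friction and masses are not known exactly. Their poses are not given: they have to be found in the camera images.
- tall_cup: Taller of two plain steel tumblers, mouth down: 115 mm tall, 66 mm wide at the mouth (below), tapering evenly to 51 mm at the closed foot (above); wall 2 mm, 0.11 to 0.22 kg. Origin: centre of the mouth plane (at the mat's top at the start); z axis from mouth to foot, up at the start. Grip across the sides 85 mm from the mouth, about 55 mm wide there.
- short_cup: The other steel tumbler, mouth down as well: 72 mm tall, 66 mm wide at the mouth, 55 mm at the foot. Origin at the centre of its mouth plane, z up. The two cups stand about 130 mm apart on the mat along its y axis; which is where varies. Must not be moved.
- drying_mat: Black ribbed rubber drying mat, fixed, 120 mm (its x) by 240 mm (its y), top 5 mm above the worktop. Origin at the centre of its underside.
- rinser: Glass rinser fixed on the worktop: square steel drip tray, 180 x 180 x 20 mm, brass inlet on its +x side, upright round collar in its centre. The collar (the holder) has its rim 57 mm above the worktop, inner diameter 86 mm at the rim narrowing to 78 mm 12 mm below; the spider lies inside. Origin: centre of the tray's underside, z up.
- spider_top (a point): Centre of the top face of the spider, the round black spoked pad (72 mm across, rounded nozzle 5 mm high in the middle) inside the collar, on which the cup's mouth sits. At rest 45 mm above the worktop (12 mm below the collar rim), 30 mm when fully depressed. It moves with the spider.
- spider (a joint): Travel of the spring-loaded spider, m: 0 at rest (up), 0.015 fully depressed against its stop. The spring needs about 3 N to start and 8 N at full travel; it rises by itself when let go.
- spice_jar: Upright glass spice jar with a grey cap, 44 mm wide, 109 mm tall, behind the rinser. Origin at the centre of its underside. Must not be moved.
- pepper_mill: Upright wooden pepper mill, 58 mm wide, 160 mm tall, right of the rinser. Origin at the centre of its underside. Must not be moved.
Mind the look-alikes: they are no part of the job. Leave any blue look-alike of the tall_cup alone.

How it is judged (in metres and radians):
On the way, in this order (a step that is already met when the one before it is completed fails the run):
1. the tall cup, held mouth down in the collar, presses the spider fully down and stays there (contact force between tall_cup and the fingers above 1 N and value of joint spider above 0.013 m and horizontal distance between tall_cup and spider_top below 0.01 m and angle between tall_cup's own z axis and vertical below 0.15 rad and contact force between tall_cup and rinser above 1 N), for 0.5 s.
2. the tall cup is drawn up out of the collar (contact force between tall_cup and the fingers above 1 N and height (world z) of tall_cup above 0.08 m and contact force between tall_cup and rinser below 0.1 N).
At the end, for the whole second after the job is handed in: The tall cup is gripped and still, tipped 47 to 74 degrees from mouth down, its mouth centre over 12 cm above the worktop and within 11 cm of the tray's centre along each tray side; it touches no part of the rinser and the spider is up (under 4 mm) (contact force between tall_cup and the fingers above 1 N and height (world z) of tall_cup above 0.12 m and angle between tall_cup's own z axis and vertical between 0.82 and 1.3 rad and x of tall_cup in the frame of rinser between -0.11 and 0.11 m and y of tall_cup in the frame of rinser between -0.11 and 0.11 m and contact force between tall_cup and rinser below 0.1 N and linear speed of tall_cup below 0.03 m/s and value of joint spider below 0.004 m); the arm keeps its last pose, push and grip.
It fails at once if the other cup is moved by more than 3 cm or tipped over (distance of short_cup from where it was at the start of the episode above 0.03 m or angle between short_cup's own z axis and vertical above 0.5 rad).
It fails at once if the spice jar or the pepper mill is moved by more than 3 cm (distance of any of spice_jar, pepper_mill from where it was at the start of the episode above 0.03 m).
It fails at once if the spice jar or the pepper mill is tipped over (angle between any of spice_jar, pepper_mill's own z axis and vertical above 0.5 rad).
It also fails if it takes over 48 s, if anything falls off the work surface, if the arm or the gripper's body presses on something with over 40 N, if the wrist force passes 120 N, or if a joint passes its speed limit or range.

## Working session

There is one attempt and no reset: what is moved stays moved. The work goes in short steps, Python scripts to look and compute and a tool call to move; the robot and the scene stay as the last step left them, time stands still between calls to the robot, and variables do not carry over. Pictures are saved under pics/ and viewed, at most 10 in all, crops included, and the job is handed in when it is done.

Besides the shell and the picture viewer there is one more tool, called after "Emit:" by a JSON object that holds its "op" and its "data", one argument or row to a line. arm_command: Moves the arm, as the interface text tells. Its arguments: {"type":"object","properties":{"deltas":{"type":"array"}},"required":["deltas"]}

```bash
mkdir -p pics
python3 - <<'E'
from cell import arm, capture
import cv2, numpy as np, pickle
s=arm.state(); print(s, arm.grasp_offset)
d={}
for n in("scene","top"):
    c=capture(n); d[n]=c; cv2.imwrite(f"pics/{n}0.png",c["img"][:,:,::-1]); print(n,{k:v for k,v in c.items() if k!="img"})
pickle.dump(d,open("v0.pkl","wb"))
E
```

```text
{'clock': 0.0, 'joints': array([ 6.37289530e+01,  5.26249258e+00,  7.05821806e+01, -5.13785499e-04,
        1.04268921e+02, -3.24921419e+00]), 'dq': array([-0.01966584, -0.06409174, -0.12731444, -0.06441587, -0.03732911,
        0.10434331]), 'effort': array([ 9.46288274e-04, -4.46446466e+01, -4.06450474e+01,  6.98815472e-02,
        2.92648858e-02, -1.81886862e-04]), 'tool_pos': array([0.23451921, 0.55192665, 0.22151038]), 'ee_rot': array([[-9.20354990e-01,  3.91083028e-01, -8.69734459e-04],
       [ 3.91083982e-01,  9.20353272e-01, -1.78164956e-03],
       [ 1.03690049e-04, -1.97988928e-03, -9.99998035e-01]]), 'force': array([ 0.81827276,  0.72824881, -0.479384  ]), 'torque': array([ 0.00545949,  0.02774212, -0.03464678]), 'grip_force': 0.0, 'finger_gap': 0.998898323545477} 0.0187
scene {'fov_y': 42.68065720853634, 'cx': 319.37827183311475, 'cy': 203.0873676047005, 'eye': array([-0.34959639,  0.68751766,  1.3940377 ]), 'rotation': array([[-0.57380408,  0.6340987 , -0.51833167],
       [-0.81899011, -0.44270159,  0.36506232],
       [ 0.00201929,  0.63398276,  0.77334454]])}
top {'fov_y': 55.54982446731701, 'cx': 317.26354648549056, 'cy': 192.67828082756577, 'eye': array([0.42379066, 0.02322703, 1.14500367]), 'rotation': array([[-0.0125874 ,  0.99301898, -0.11728109],
       [-0.99981656, -0.01419255, -0.01286124],
       [-0.01443597,  0.11709768,  0.99301548]])}
```

View pics/scene0.png

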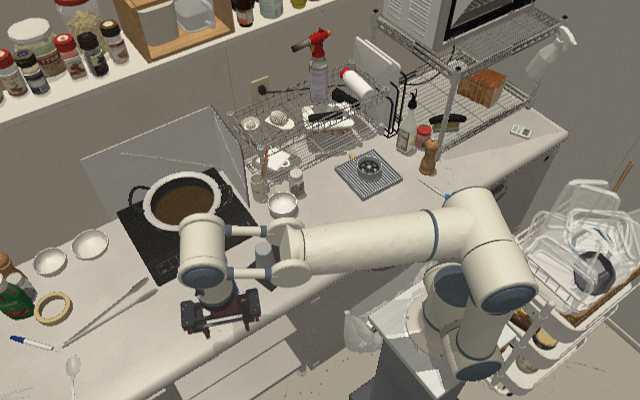

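View pics/top0.png

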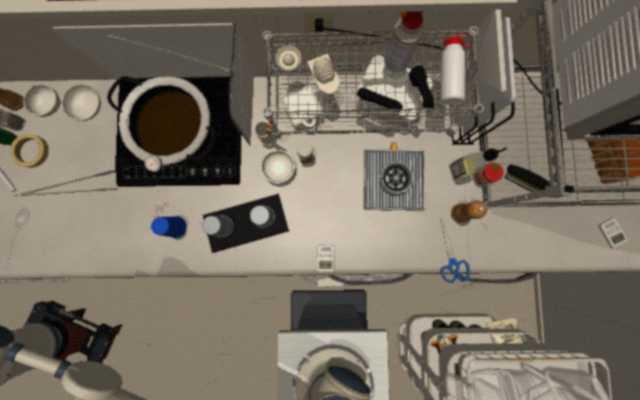

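The top view shows the rinser at (396,178), the black mat at (246,222) with grey cups at about (212,226) and (262,215), and a blue look-alike at (168,226). Next I'll enlarge a crop and cast rays.

```bash
cat > h.py <<'E'
import numpy as np, cv2
def ray(c,u,v,eye=None,R=None):
    f=200/np.tan(np.radians(c["fov_y"])/2)
    eye=c["eye"] if eye is None else eye; R=c["rotation"] if R is None else R
    d=R@np.array([(u-c["cx"])/f,-(v-c["cy"])/f,-1]); return eye,d/np.linalg.norm(d)
def onz(r,z): e,d=r; return e+d*(z-e[2])/d[2]
def proj(c,p,eye=None,R=None):
    f=200/np.tan(np.radians(c["fov_y"])/2)
    eye=c["eye"] if eye is None else eye; R=c["rotation"] if R is None else R
    q=R.T@(np.array(p)-eye); return np.array([c["cx"]-f*q[0]/q[2],c["cy"]+f*q[1]/q[2]])
def meet(r1,r2):
    A=np.c_[r1[1],-r2[1]]; t=np.linalg.lstsq(A,r2[0]-r1[0],rcond=None)[0]
    a,b=r1[0]+t[0]*r1[1],r2[0]+t[1]*r2[1]; return (a+b)/2,np.linalg.norm(a-b)
def wcam(c,s):
    M=np.asarray(c["mount"]); R=np.asarray(s["ee_rot"]); return s["tool_pos"]+R@M[:3,3], R@M[:3,:3]
E
python3 - <<'E'
from h import *; import pickle
d=pickle.load(open("v0.pkl","rb")); c=d["top"]; im=c["img"]
cv2.imwrite("pics/crop1.png",cv2.resize(im[120:270,130:330][:,:,::-1],None,fx=4,fy=4,interpolation=cv2.INTER_CUBIC))
for u,v,z in[(246,222,0.005),(396,178,.045),(396,178,.057),(208,227,.115),(262,215,.072),(365,150,.02),(423,150,.02),(423,209,.02),(365,209,.02),(476,210,.16),(306,155,.109)]: print(u,v,onz(ray(c,u,v),z).round(3))
g=cv2.cvtColor(im,cv2.COLOR_RGB2GRAY)
m=(g<50).astype(np.uint8); m[:,:195]=0;m[:190]=0;m[260:]=0;m[:,295:]=0
cs,_=cv2.findContours(m,cv2.RETR_EXTERNAL,2); k=max(cs,key=cv2.contourArea); r=cv2.minAreaRect(k)
print(r); B=np.array([onz(ray(c,*p),.005) for p in cv2.boxPoints(r)]); print(B.round(3),B.mean(0))
e=B-np.roll(B,1,0); print(np.linalg.norm(e,axis=1),np.degrees(np.arctan2(e[:,1],e[:,0])))
E
```

```text
246 222 [0.473 0.253 0.005]
396 178 [ 0.594 -0.193  0.045]
396 178 [ 0.592 -0.191  0.057]
208 227 [0.456 0.334 0.115]
262 215 [0.489 0.194 0.072]
365 150 [ 0.684 -0.108  0.02 ]
423 150 [ 0.682 -0.282  0.02 ]
423 209 [ 0.504 -0.274  0.02 ]
365 209 [ 0.506 -0.103  0.02 ]
476 210 [ 0.489 -0.373  0.16 ]
306 155 [0.652 0.067 0.109]
((244.84906005859375, 222.97171020507812), (37.499427795410156, 78.02078247070312), 74.05460357666016)
[[0.494 0.386 0.005]
 [0.555 0.159 0.005]
 [0.446 0.128 0.005]
 [0.386 0.353 0.005]] [0.47030732 0.25650758 0.005     ]
[0.11292842 0.23482575 0.11329417 0.2321466 ] [  17.15950662  -74.73610381 -164.20206251  105.1595859 ]
```

View pics/crop1.png

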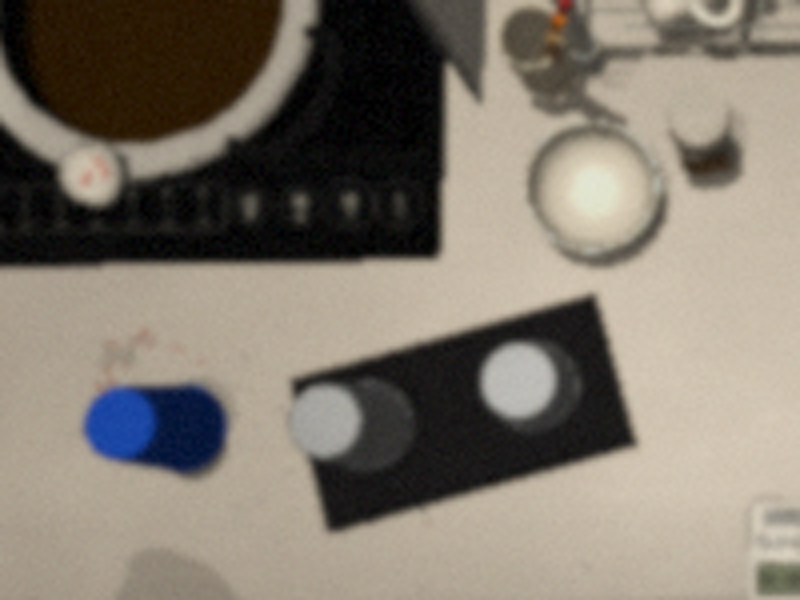

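Candidates (top image): the left grey cup has its foot at (211,225) and mouth at (223,226), the right grey cup has its foot at (259,215) and mouth at (263,216), and the blue one is at (161,226). The left grey cup has by far the larger foot-to-mouth offset, so it is the taller steel one. The blue one is the decoy. I'll move above the tall cup.

Emit:
{"op": "arm_command", "data": {
  "deltas": [
    {"hand":-1,"travel":[-0.3,-0.12,-0.1],"dr":[0,0,0]},
    {"hand":-1,"travel":[-0.3,-0.12,-0.1],"dr":[0,0,0]},
    {"hand":-1,"travel":[-0.3,-0.12,-0.1],"dr":[0,0,0]},
    {"hand":-1,"travel":[-0.3,-0.12,-0.1],"dr":[0,0,0]},
    {"hand":-1,"travel":[-0.3,-0.12,-0.1],"dr":[0,0,0]},
    {"hand":-1,"travel":[-0.3,-0.12,-0.1],"dr":[0,0,0]},
    {"hand":-1,"travel":[-0.3,-0.12,-0.1],"dr":[0,0,0]},
    {"hand":-1,"travel":[-0.3,-0.12,-0.1],"dr":[0,0,0]}
  ]
}}

```text
clock: 0.77
tool_pos: [0.4556, 0.332, 0.3188]
ee_rot: [[-0.92, 0.391, -0.0], [0.391, 0.92, -0.0], [0.0, -0.0, -1.0]]
force: [0.9, 0.4, -0.6]
finger_gap: 0.994
grip_force: 0.0
```

Emit:
{"op": "arm_command", "data": {
  "deltas": [
    {"hand":-1,"travel":[0,0,0],"dr":[0,0,0.014]},
    {"hand":-1,"travel":[0,0,0],"dr":[0,0,0.014]},
    {"hand":-1,"travel":[0,0,0],"dr":[0,0,0.014]},
    {"hand":-1,"travel":[0,0,0],"dr":[0,0,0.014]},
    {"hand":-1,"travel":[0,0,0],"dr":[0,0,0.014]},
    {"hand":-1,"travel":[0,0,0],"dr":[0,0,0.014]},
    {"hand":-1,"travel":[0,0,0],"dr":[0,0,0.014]},
    {"hand":-1,"travel":[0,0,0],"dr":[0,0,0]}
  ]
}}

```text
clock: 1.43
tool_pos: [0.4546, 0.3335, 0.3181]
ee_rot: [[-0.523, 0.852, -0.001], [0.852, 0.523, -0.001], [-0.0, -0.001, -1.0]]
force: [0.1, 0.1, -0.2]
finger_gap: 1.001
grip_force: 0.0
```

Run:
```python
from cell import arm, capture
from h import *; import pickle
s=arm.state(); c=capture("wrist"); t=capture("top")
pickle.dump((s,c,t),open("v1.pkl","wb"))
cv2.imwrite("pics/w1.png",c["img"][:,:,::-1])
print({k:v for k,v in c.items() if k!="img"}); print(s["tool_pos"],s["ee_rot"],s["joints"],s["clock"])
```

```text
{'fov_y': 60.80609400571374, 'cx': 316.5670591857835, 'cy': 196.80914185303348, 'mount': array([[ 2.26085227e-04,  9.62703292e-01,  2.70559273e-01,
         7.39884525e-02],
       [ 9.99999690e-01, -1.37063798e-05, -7.86851539e-04,
        -1.04711552e-03],
       [-7.53796179e-04,  2.70559367e-01, -9.62702997e-01,
        -1.61169472e-01],
       [ 0.00000000e+00,  0.00000000e+00,  0.00000000e+00,
         1.00000000e+00]])}
[0.45464306 0.33351223 0.31805942] [[-5.22749785e-01  8.52485778e-01 -8.13062897e-04]
 [ 8.52486165e-01  5.22749506e-01 -5.41203957e-04]
 [-3.63404484e-05 -9.76039123e-04 -9.99999523e-01]] [ 3.28061474e+01  2.05182931e+00  6.40313130e+01 -9.01089461e-04
  1.13972813e+02  1.28889961e+00] 1.4333
```

View pics/w1.png

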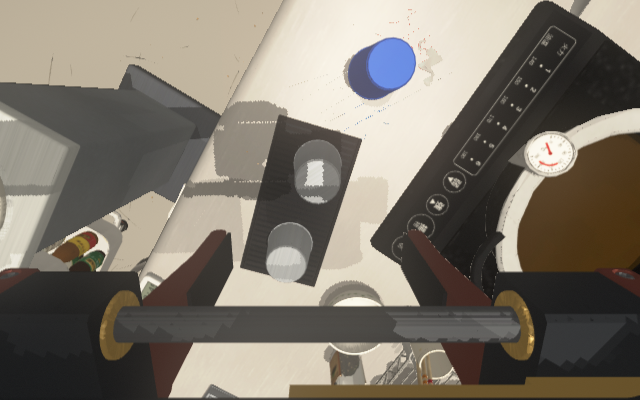

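The wrist view shows the tall cup at about (317,170), the short one at about (289,252), and the blue decoy at (380,68). I'll enlarge it to fit the foot circle.

Run:
```python
from h import *; import pickle
s,c,t=pickle.load(open("v1.pkl","rb")); e,R=wcam(c,s)
top=pickle.load(open("v0.pkl","rb"))["top"]
im=c["img"]
p=onz(ray(top,211.5,225.25),.12); q=onz(ray(top,223.2,226),.005)
print(e,p,q,proj(c,p,e,R),proj(c,q,e,R))
p2=onz(ray(top,259.5,215.2),.077); print(p2,proj(c,p2,e,R))
cv2.imwrite("pics/w1c.png",cv2.resize(im[105:305,230:370][:,:,::-1],None,fx=4,fy=3*4//4+1,interpolation=cv2.INTER_CUBIC)[:600])
```

```text
[0.415204   0.39612621 0.47922715] [0.46032741 0.32337587 0.12      ] [0.46172042 0.32172918 0.005     ] [317.02646718 183.14571663] [317.16968035 165.68385654]
[0.48833672 0.20068788 0.077     ] [285.9378072  264.83614058]
```

View pics/w1c.png

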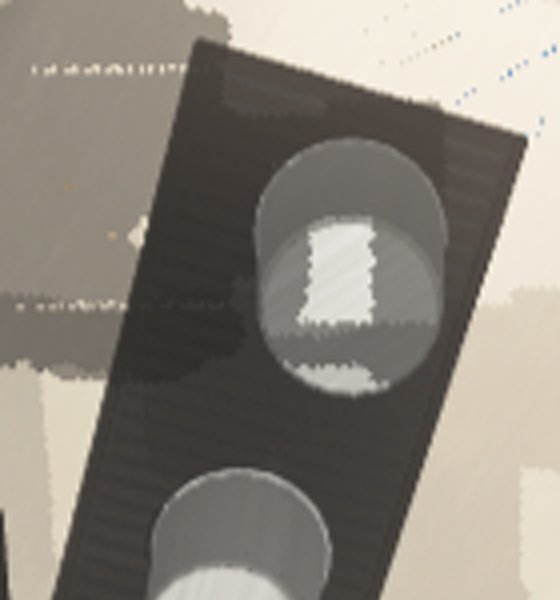

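Run:
```python
from h import *; import pickle
s,c,t=pickle.load(open("v1.pkl","rb")); e,R=wcam(c,s)
top=pickle.load(open("v0.pkl","rb"))["top"]
print("foot",meet(ray(top,211.5,225.25),ray(c,317.5,181.5,e,R)), onz(ray(c,317.5,181.5,e,R),.12))
m=meet(ray(top,223.2,226),ray(c,317.5,163,e,R)); print("mouth",m)
print("short foot (top 259.5,215.2 / wrist 286,262)",meet(ray(top,259.5,215.2),ray(c,286,262,e,R)))
A=np.array([.461,.323,.075])
print("delta tool",s["ee_rot"].T@(A-s["tool_pos"]))
```

```text
foot (array([0.46037078, 0.3244673 , 0.11620828]), np.float64(0.00018665317169099357)) [0.45980748 0.32520101 0.12      ]
mouth (array([ 0.46148897,  0.32397097, -0.00389987]), np.float64(0.0010669915841049762))
short foot (top 259.5,215.2 / wrist 286,262) (array([0.48805137, 0.20153262, 0.07116724]), np.float64(0.0012945327300550194))
delta tool [-1.22757895e-02  1.61168737e-04  2.43059824e-01]
```

Foot heights measure 0.116 m for the tall cup and 0.071 m for the short one, as they should be. I'll descend and grip at 85 mm above the mouth.

Emit:
{"op": "arm_command", "data": {
  "deltas": [
    {"hand":-1,"travel":[-0.093,0,0.1],"dr":[0,0,0]},
    {"hand":-1,"travel":[0,0,0.25],"dr":[0,0,0]},
    {"hand":-1,"travel":[0,0,0.25],"dr":[0,0,0]},
    {"hand":-1,"travel":[0,0,0.25],"dr":[0,0,0]},
    {"hand":-1,"travel":[0,0,0.25],"dr":[0,0,0]},
    {"hand":-1,"travel":[0,0,0.25],"dr":[0,0,0]},
    {"hand":-1,"travel":[0,0,0.2],"dr":[0,0,0]},
    {"hand":-1,"travel":[0,0,0],"dr":[0,0,0]}
  ]
}}

```text
clock: 2.2
tool_pos: [0.458, 0.3225, 0.1259]
ee_rot: [[-0.527, 0.85, -0.009], [0.85, 0.527, -0.006], [-0.0, -0.01, -1.0]]
force: [-1.1, 0.3, -0.2]
finger_gap: 0.999
grip_force: 0.0
```

Emit:
{"op": "arm_command", "data": {
  "deltas": [
    {"hand":-1,"travel":[0,0,0.12],"dr":[0,0,0]},
    {"hand":-1,"travel":[0,0,0.12],"dr":[0,0,0]},
    {"hand":-1,"travel":[0,0,0.12],"dr":[0,0,0]},
    {"hand":-1,"travel":[0,0,0.08],"dr":[0,0,0]},
    {"hand":-1,"travel":[0,0,0.03],"dr":[0,0,0]},
    {"hand":-1,"travel":[0,0,0],"dr":[0,0,0]},
    {"hand":-1,"travel":[0,0,0],"dr":[0,0,0]},
    {"hand":-1,"travel":[0,0,0],"dr":[0,0,0]}
  ]
}}

```text
clock: 2.87
tool_pos: [0.4611, 0.3245, 0.0777]
ee_rot: [[-0.526, 0.851, 0.002], [0.851, 0.526, 0.001], [-0.0, 0.002, -1.0]]
force: [-0.8, -0.2, -0.4]
finger_gap: 1.0
grip_force: 0.0
```

Emit:
{"op": "arm_command", "data": {
  "deltas": [
    {"hand":-1,"travel":[0,0,0.05],"dr":[0,0,0]},
    {"hand":-1,"travel":[0,0,0],"dr":[0,0,0]},
    {"hand":1,"travel":[0,0,0],"dr":[0,0,0]},
    {"hand":1,"travel":[0,0,0],"dr":[0,0,0]},
    {"hand":1,"travel":[0,0,0],"dr":[0,0,0]},
    {"hand":1,"travel":[0,0,0],"dr":[0,0,0]},
    {"hand":1,"travel":[0,0,0],"dr":[0,0,0]},
    {"hand":1,"travel":[0,0,0],"dr":[0,0,0]}
  ]
}}

```text
clock: 3.53
tool_pos: [0.4606, 0.3242, 0.0703]
ee_rot: [[-0.525, 0.851, 0.0], [0.851, 0.525, 0.0], [0.0, 0.0, -1.0]]
force: [0.3, 0.2, 0.2]
finger_gap: 0.629
grip_force: 29.9
```

Run:
```python
from cell import arm
s=arm.state(); print(s["clock"],s["tool_pos"],s["finger_gap"],s["grip_force"],s["force"])
```

```text
3.5333 [0.46061748 0.3241916  0.07033031] 0.629068226483758 29.942149817688914 [0.26243758 0.20519939 0.15293786]
```

The gap of 55 mm at 30 N matches the grip width. I'll lift, turn, and carry the cup past the rinser so the wrist camera can see it.

Emit:
{"op": "arm_command", "data": {
  "deltas": [
    {"hand":1,"travel":[0,0,-0.1],"dr":[0,0,0]},
    {"hand":1,"travel":[0,0,-0.2],"dr":[0,0,0]},
    {"hand":1,"travel":[0,0,-0.3],"dr":[0,0,0]},
    {"hand":1,"travel":[0,0,-0.3],"dr":[0,0,0]},
    {"hand":1,"travel":[0,0,-0.3],"dr":[0,0,0]},
    {"hand":1,"travel":[0,0,-0.3],"dr":[0,0,0]},
    {"hand":1,"travel":[0,0,-0.2],"dr":[0,0,0]},
    {"hand":1,"travel":[0,0,-0.1],"dr":[0,0,0]}
  ]
}}

```text
clock: 4.2
tool_pos: [0.4609, 0.3243, 0.292]
ee_rot: [[-0.525, 0.851, 0.006], [0.851, 0.525, 0.003], [-0.0, 0.007, -1.0]]
force: [0.6, 0.2, -2.0]
finger_gap: 0.631
grip_force: 29.9
```

Emit:
{"op": "arm_command", "data": {
  "deltas": [
    {"hand":1,"travel":[-0.1,-0.035,0],"dr":[0,0,0]},
    {"hand":1,"travel":[-0.2,-0.07,0],"dr":[0,0,0]},
    {"hand":1,"travel":[-0.25,-0.09,0],"dr":[0,0,0]},
    {"hand":1,"travel":[-0.25,-0.09,0],"dr":[0,0,0]},
    {"hand":1,"travel":[-0.25,-0.09,0],"dr":[0,0,0]},
    {"hand":1,"travel":[-0.25,-0.09,0],"dr":[0,0,0]},
    {"hand":1,"travel":[-0.25,-0.09,0],"dr":[0,0,0]},
    {"hand":1,"travel":[-0.25,-0.09,0],"dr":[0,0,0]}
  ]
}}

```text
clock: 4.87
tool_pos: [0.5076, 0.0973, 0.2851]
ee_rot: [[-0.525, 0.851, -0.002], [0.851, 0.525, -0.001], [0.001, -0.002, -1.0]]
force: [-0.3, -0.4, -2.2]
finger_gap: 0.628
grip_force: 29.9
```

Emit:
{"op": "arm_command", "data": {
  "deltas": [
    {"hand":1,"travel":[-0.25,-0.09,0],"dr":[0,0,0]},
    {"hand":1,"travel":[-0.25,-0.09,0],"dr":[0,0,0]},
    {"hand":1,"travel":[-0.25,-0.09,0],"dr":[0,0,0]},
    {"hand":1,"travel":[-0.25,-0.09,0],"dr":[0,0,0]},
    {"hand":1,"travel":[-0.25,-0.09,0],"dr":[0,0,0]},
    {"hand":1,"travel":[-0.25,-0.09,0],"dr":[0,0,0]},
    {"hand":1,"travel":[-0.2,-0.07,0],"dr":[0,0,0]},
    {"hand":1,"travel":[-0.1,-0.03,0],"dr":[0,0,0]}
  ]
}}

```text
clock: 5.53
tool_pos: [0.5556, -0.1281, 0.2845]
ee_rot: [[-0.523, 0.853, -0.003], [0.853, 0.523, -0.0], [0.001, -0.003, -1.0]]
force: [-0.4, 0.5, -2.3]
finger_gap: 0.625
grip_force: 29.9
```

Emit:
{"op": "arm_command", "data": {
  "deltas": [
    {"hand":1,"travel":[0,0,0],"dr":[0,0,0.01]},
    {"hand":1,"travel":[0,0,0],"dr":[0,0,0.019]},
    {"hand":1,"travel":[0,0,0],"dr":[0,0,0.019]},
    {"hand":1,"travel":[0,0,0],"dr":[0,0,0.019]},
    {"hand":1,"travel":[0,0,0],"dr":[0,0,0.019]},
    {"hand":1,"travel":[0,0,0],"dr":[0,0,0.019]},
    {"hand":1,"travel":[0,0,0],"dr":[0,0,0.019]},
    {"hand":1,"travel":[0,0,0],"dr":[0,0,0.014]}
  ]
}}

```text
clock: 6.2
tool_pos: [0.5558, -0.1242, 0.2854]
ee_rot: [[0.314, 0.949, -0.002], [0.949, -0.314, 0.001], [0.0, -0.002, -1.0]]
force: [-0.4, 0.7, -2.2]
finger_gap: 0.629
grip_force: 29.9
```

Emit:
{"op": "arm_command", "data": {
  "deltas": [
    {"hand":1,"travel":[-0.1,0.06,0],"dr":[0,0,0]},
    {"hand":1,"travel":[-0.2,0.12,0],"dr":[0,0,0]},
    {"hand":1,"travel":[-0.25,0.15,0],"dr":[0,0,0]},
    {"hand":1,"travel":[-0.25,0.15,0],"dr":[0,0,0]},
    {"hand":1,"travel":[-0.25,0.15,0],"dr":[0,0,0]},
    {"hand":1,"travel":[-0.2,0.1,0],"dr":[0,0,0]},
    {"hand":1,"travel":[-0.05,0.03,0],"dr":[0,0,0]},
    {"hand":1,"travel":[0,0,0],"dr":[0,0,0]}
  ]
}}

```text
clock: 6.87
tool_pos: [0.5943, -0.3037, 0.2841]
ee_rot: [[0.31, 0.951, -0.003], [0.951, -0.31, 0.001], [0.0, -0.003, -1.0]]
force: [0.7, 0.1, -2.2]
finger_gap: 0.626
grip_force: 29.9
```

Run:
```python
from cell import arm, capture
from h import *; import pickle
s=arm.state(); c=capture("wrist"); t=capture("top")
pickle.dump((s,c,t),open("v2.pkl","wb"))
top=pickle.load(open("v0.pkl","rb"))["top"]["img"][130:230,350:450]
w=np.zeros((400,800,3),np.uint8); w[:,:400]=c["img"][:,120:520]; w[:,400:]=cv2.resize(top,(400,400),interpolation=cv2.INTER_CUBIC)
cv2.imwrite("pics/w2.png",w[:,:,::-1])
print(s["tool_pos"],s["ee_rot"],s["joints"],s["clock"],s["finger_gap"])
e,R=wcam(c,s); print(proj(c,[.593,-.192,.057],e,R))
```

```text
[ 0.59432897 -0.30366889  0.28405528] [[ 3.09791663e-01  9.50800181e-01 -2.85327008e-03]
 [ 9.50804422e-01 -3.09789384e-01  1.21991281e-03]
 [ 2.75980539e-04 -3.09082062e-03 -9.99995185e-01]] [-2.99734968e+01  1.78077857e+01  4.99774741e+01 -2.28496980e-02
  1.12391275e+02 -1.19355166e+01] 6.8667 0.62611587749163
[284.23544313  69.69037432]
```

View pics/w2.png

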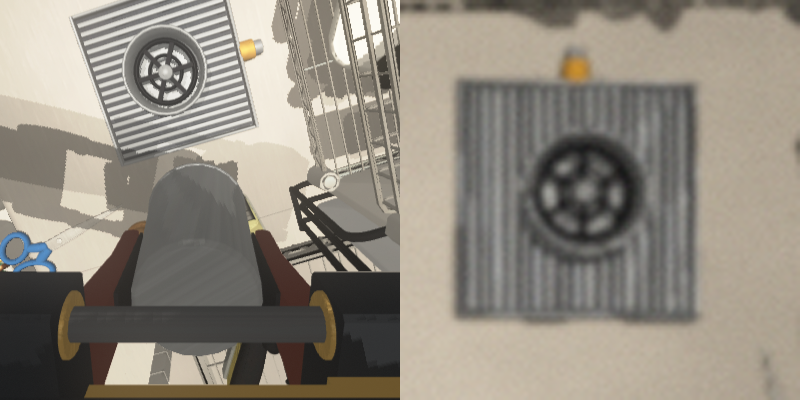

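The wrist view shows the collar rim centred near (284,69) and the nozzle near (286,71). In the top view they are at about (396,178). I'll triangulate the nozzle and check against the collar rim.

Run:
```python
from h import *; import pickle
s,c,t=pickle.load(open("v2.pkl","rb")); e,R=wcam(c,s); top=pickle.load(open("v0.pkl","rb"))["top"]
print("nozzle",meet(ray(top,396,178),ray(c,286,71.5,e,R)), onz(ray(c,286,71.5,e,R),.05),onz(ray(top,396,178),.05))
print("rim",onz(ray(c,284.5,69,e,R),.057))
g=cv2.GaussianBlur(cv2.cvtColor(c["img"],cv2.COLOR_RGB2GRAY),(5,5),0)[0:140,200:370]
h=cv2.HoughCircles(g,cv2.HOUGH_GRADIENT,1,10,param1=100,param2=20,minRadius=28,maxRadius=48)
if h is not None:
  for u,v,r in h[0][:4]: print(u+200,v,r,onz(ray(c,u+200,v,e,R),.057).round(4),onz(ray(c,u+200,v,e,R),.045).round(4), "r at .057",np.linalg.norm(onz(ray(c,u+200+r,v,e,R),.057)-onz(ray(c,u+200,v,e,R),.057)))
g2=cv2.resize(cv2.cvtColor(top["img"],cv2.COLOR_RGB2GRAY)[150:210,365:425],None,fx=4,fy=4,interpolation=cv2.INTER_CUBIC)
h=cv2.HoughCircles(g2,cv2.HOUGH_GRADIENT,1,10,param1=100,param2=20,minRadius=40,maxRadius=70)
if h is not None:
  for u,v,r in h[0][:3]: u,v=u/4+365,v/4+150; print(u,v,r/4,onz(ray(top,u,v),.057).round(4))
# tray outline corners in the wrist view (hand read, z=.02)
P=np.array([onz(ray(c,*p,e,R),.02) for p in[(192,20),(326,-20),(377,125),(244,162)]]);print(P.round(3))
# cup mouth seen: far edge of mouth
A=np.array([.593,-.192,.25]); print(s["ee_rot"].T@(A-s["tool_pos"]))
```

```text
nozzle (array([ 0.59353088, -0.19308309,  0.04524367]), np.float64(7.287405506981079e-05)) [ 0.59378019 -0.19359113  0.05      ] [ 0.59282639 -0.19212661  0.05      ]
rim [ 0.59350149 -0.19143241  0.057     ]
291.5 66.5 47.4 [ 0.6015 -0.1914  0.057 ] [ 0.601  -0.1901  0.045 ] r at .057 0.05064624842686969
278.5 67.5 46.3 [ 0.5879 -0.188   0.057 ] [ 0.587  -0.1866  0.045 ] r at .057 0.04951877208756993
275.5 78.5 44.1 [ 0.5811 -0.1975  0.057 ] [ 0.5799 -0.1964  0.045 ] r at .057 0.04755804969572008
283.5 58.5 46.3 [ 0.596  -0.1812  0.057 ] [ 0.5953 -0.1796  0.045 ] r at .057 0.04918555987869934
[[ 0.509 -0.106  0.02 ]
 [ 0.665 -0.115  0.02 ]
 [ 0.677 -0.283  0.02 ]
 [ 0.506 -0.275  0.02 ]]
[ 0.10575418 -0.03575216  0.03419513]
```

The rinser centre is at about (0.5935, -0.192). The nozzle height of 45 mm agrees with the 45 to 50 mm given. I'll move over it.

Emit:
{"op": "arm_command", "data": {
  "deltas": [
    {"hand":1,"travel":[0.083,-0.025,0],"dr":[0,0,0]},
    {"hand":1,"travel":[0.2,-0.07,0],"dr":[0,0,0]},
    {"hand":1,"travel":[0.2,-0.07,0],"dr":[0,0,0]},
    {"hand":1,"travel":[0.2,-0.07,0],"dr":[0,0,0]},
    {"hand":1,"travel":[0.15,-0.05,0],"dr":[0,0,0]},
    {"hand":1,"travel":[0.05,-0.01,0],"dr":[0,0,0]},
    {"hand":1,"travel":[0,0,0],"dr":[0,0,0]},
    {"hand":1,"travel":[0,0,0],"dr":[0,0,0]}
  ]
}}

```text
clock: 7.63
tool_pos: [0.5939, -0.1885, 0.2868]
ee_rot: [[0.307, 0.952, 0.001], [0.952, -0.307, -0.001], [-0.0, 0.001, -1.0]]
force: [0.7, -0.7, -2.0]
finger_gap: 0.628
grip_force: 29.9
```

Emit:
{"op": "arm_command", "data": {
  "deltas": [
    {"hand":1,"travel":[0,0,0.05],"dr":[0,0,0]},
    {"hand":1,"travel":[0,0,0.15],"dr":[0,0,0]},
    {"hand":1,"travel":[0,0,0.2],"dr":[0,0,0]},
    {"hand":1,"travel":[0,0,0.2],"dr":[0,0,0]},
    {"hand":1,"travel":[0,0,0.2],"dr":[0,0,0]},
    {"hand":1,"travel":[0,0,0.15],"dr":[0,0,0]},
    {"hand":1,"travel":[0,0,0.05],"dr":[0,0,0]},
    {"hand":1,"travel":[0,0,0],"dr":[0,0,0]}
  ]
}}

```text
clock: 8.3
tool_pos: [0.5927, -0.1899, 0.1631]
ee_rot: [[0.31, 0.951, -0.005], [0.951, -0.31, 0.002], [0.0, -0.005, -1.0]]
force: [-0.3, 0.7, -2.1]
finger_gap: 0.625
grip_force: 29.9
```

Run:
```python
from cell import arm
s=arm.state(); print(s["clock"],s["tool_pos"],s["ee_rot"],s["force"],s["joints"]); print(s["ee_rot"].T@(np.array([.5935,-.192,.13])-s["tool_pos"])) if 0 else None
```

```text
8.3 [ 0.59272726 -0.18992855  0.16312279] [[ 3.09942803e-01  9.50743542e-01 -4.70921682e-03]
 [ 9.50755202e-01 -3.09938663e-01  1.60336162e-03]
 [ 6.48173428e-05 -4.97426279e-03 -9.99987626e-01]] [-0.34690404  0.69460803 -2.1033597 ] [-2.08926593e+01  8.72650226e+00  7.27472269e+01 -1.05205940e-02
  9.88111107e+01 -2.83847062e+00]
```

Emit:
{"op": "arm_command", "data": {
  "deltas": [
    {"hand":1,"travel":[-0.02,0.01,0.03],"dr":[0,0,0]},
    {"hand":1,"travel":[0,0,0.07],"dr":[0,0,0]},
    {"hand":1,"travel":[0,0,0.1],"dr":[0,0,0]},
    {"hand":1,"travel":[0,0,0.1],"dr":[0,0,0]},
    {"hand":1,"travel":[0,0,0.07],"dr":[0,0,0]},
    {"hand":1,"travel":[0,0,0.03],"dr":[0,0,0]},
    {"hand":1,"travel":[0,0,0],"dr":[0,0,0]},
    {"hand":1,"travel":[0,0,0],"dr":[0,0,0]}
  ]
}}

```text
clock: 8.97
tool_pos: [0.5943, -0.1919, 0.118]
ee_rot: [[0.309, 0.951, -0.0], [0.951, -0.309, 0.0], [0.0, -0.0, -1.0]]
force: [-0.1, 0.9, -2.4]
finger_gap: 0.631
grip_force: 29.9
```

Emit:
{"op": "arm_command", "data": {
  "deltas": [
    {"hand":1,"travel":[0,0,0.03],"dr":[0,0,0]},
    {"hand":1,"travel":[0,0,0.03],"dr":[0,0,0]},
    {"hand":1,"travel":[0,0,0.03],"dr":[0,0,0]},
    {"hand":1,"travel":[0,0,0.03],"dr":[0,0,0]},
    {"hand":1,"travel":[0,0,0],"dr":[0,0,0]},
    {"hand":1,"travel":[0,0,0],"dr":[0,0,0]},
    {"hand":1,"travel":[0,0,0],"dr":[0,0,0]},
    {"hand":1,"travel":[0,0,0],"dr":[0,0,0]}
  ]
}}

```text
clock: 9.63
tool_pos: [0.5948, -0.1921, 0.1047]
ee_rot: [[0.309, 0.951, 0.001], [0.951, -0.309, -0.001], [-0.0, 0.002, -1.0]]
force: [1.0, -0.4, 3.3]
finger_gap: 0.627
grip_force: 30.0
```

Emit:
{"op": "arm_command", "data": {
  "deltas": [
    {"hand":1,"travel":[0,0,0.02],"dr":[0,0,0]},
    {"hand":1,"travel":[0,0,0.02],"dr":[0,0,0]},
    {"hand":1,"travel":[0,0,0.02],"dr":[0,0,0]},
    {"hand":1,"travel":[0,0,0.02],"dr":[0,0,0]},
    {"hand":1,"travel":[0,0,0.01],"dr":[0,0,0]},
    {"hand":1,"travel":[0,0,0],"dr":[0,0,0]},
    {"hand":1,"travel":[0,0,0],"dr":[0,0,0]},
    {"hand":1,"travel":[0,0,0],"dr":[0,0,0]}
  ]
}}

```text
clock: 10.3
tool_pos: [0.5948, -0.1922, 0.0952]
ee_rot: [[0.309, 0.951, 0.002], [0.951, -0.309, -0.001], [-0.0, 0.002, -1.0]]
force: [-1.1, 0.4, 10.0]
finger_gap: 0.63
grip_force: 30.3
```

The net push is about 12 N, so the spider is at its stop. I'll press slightly more and hold.

Emit:
{"op": "arm_command", "data": {
  "deltas": [
    {"hand":1,"travel":[0,0,0.01],"dr":[0,0,0]},
    {"hand":1,"travel":[0,0,0],"dr":[0,0,0]},
    {"hand":1,"travel":[0,0,0],"dr":[0,0,0]},
    {"hand":1,"travel":[0,0,0],"dr":[0,0,0]},
    {"hand":1,"travel":[0,0,0],"dr":[0,0,0]},
    {"hand":1,"travel":[0,0,0],"dr":[0,0,0]},
    {"hand":1,"travel":[0,0,0],"dr":[0,0,0]},
    {"hand":1,"travel":[0,0,0],"dr":[0,0,0]}
  ]
}}

```text
clock: 10.97
tool_pos: [0.5949, -0.1922, 0.0952]
ee_rot: [[0.309, 0.951, 0.003], [0.951, -0.309, -0.001], [-0.0, 0.003, -1.0]]
force: [-2.5, 1.3, 15.3]
finger_gap: 0.631
grip_force: 30.4
```

Emit:
{"op": "arm_command", "data": {
  "deltas": [
    {"hand":1,"travel":[0,0,0],"dr":[0,0,0]},
    {"hand":1,"travel":[0,0,0],"dr":[0,0,0]},
    {"hand":1,"travel":[0,0,0],"dr":[0,0,0]},
    {"hand":1,"travel":[0,0,0],"dr":[0,0,0]},
    {"hand":1,"travel":[0,0,0],"dr":[0,0,0]},
    {"hand":1,"travel":[0,0,0],"dr":[0,0,0]},
    {"hand":1,"travel":[0,0,0],"dr":[0,0,0]},
    {"hand":1,"travel":[0,0,0],"dr":[0,0,0]}
  ]
}}

```text
clock: 11.63
tool_pos: [0.5949, -0.1922, 0.0951]
ee_rot: [[0.309, 0.951, 0.003], [0.951, -0.309, -0.001], [-0.0, 0.003, -1.0]]
force: [-2.9, 1.0, 16.6]
finger_gap: 0.63
grip_force: 30.4
```

Held over a second. I'll draw it up straight.

Emit:
{"op": "arm_command", "data": {
  "deltas": [
    {"hand":1,"travel":[0,0,-0.05],"dr":[0,0,0]},
    {"hand":1,"travel":[0,0,-0.15],"dr":[0,0,0]},
    {"hand":1,"travel":[0,0,-0.2],"dr":[0,0,0]},
    {"hand":1,"travel":[0,0,-0.25],"dr":[0,0,0]},
    {"hand":1,"travel":[0,0,-0.25],"dr":[0,0,0]},
    {"hand":1,"travel":[0,0,-0.25],"dr":[0,0,0]},
    {"hand":1,"travel":[0,0,-0.25],"dr":[0,0,0]},
    {"hand":1,"travel":[0,0,-0.25],"dr":[0,0,0]}
  ]
}}

```text
clock: 12.3
tool_pos: [0.5937, -0.1918, 0.289]
ee_rot: [[0.309, 0.951, -0.004], [0.951, -0.309, 0.001], [0.0, -0.004, -1.0]]
force: [0.8, -0.5, -2.3]
finger_gap: 0.629
grip_force: 29.9
```

Emit:
{"op": "arm_command", "data": {
  "deltas": [
    {"hand":1,"travel":[0,-0.1,-0.1],"dr":[0,0,0]},
    {"hand":1,"travel":[0,-0.1,0],"dr":[0,0,0]},
    {"hand":1,"travel":[0,-0.1,0],"dr":[0,0,0]},
    {"hand":1,"travel":[0,0,0],"dr":[-0.005,0,0]},
    {"hand":1,"travel":[0,0,0],"dr":[-0.01,0,0]},
    {"hand":1,"travel":[0,0,0],"dr":[-0.01,0,0]},
    {"hand":1,"travel":[0,0,0],"dr":[-0.01,0,0]},
    {"hand":1,"travel":[0,0,0],"dr":[-0.01,0,0]}
  ]
}}

```text
clock: 12.97
tool_pos: [0.5596, -0.1807, 0.2996]
ee_rot: [[0.309, 0.914, 0.264], [0.951, -0.297, -0.086], [0.0, 0.278, -0.961]]
force: [0.6, 0.2, -0.9]
finger_gap: 0.63
grip_force: 29.9
```

Emit:
{"op": "arm_command", "data": {
  "deltas": [
    {"hand":1,"travel":[0,0,0],"dr":[-0.01,0,0]},
    {"hand":1,"travel":[0,0,0],"dr":[-0.01,0,0]},
    {"hand":1,"travel":[0,0,0],"dr":[-0.01,0,0]},
    {"hand":1,"travel":[0,0,0],"dr":[-0.01,0,0]},
    {"hand":1,"travel":[0,0,0],"dr":[-0.01,0,0]},
    {"hand":1,"travel":[0,0,0],"dr":[-0.01,0,0]},
    {"hand":1,"travel":[0,0,0],"dr":[-0.01,0,0]},
    {"hand":1,"travel":[0,0,0],"dr":[-0.01,0,0]}
  ]
}}

```text
clock: 13.63
tool_pos: [0.5595, -0.1806, 0.2989]
ee_rot: [[0.309, 0.674, 0.672], [0.951, -0.219, -0.218], [0.0, 0.706, -0.708]]
force: [-0.6, 0.5, -2.0]
finger_gap: 0.63
grip_force: 29.9
```

Emit:
{"op": "arm_command", "data": {
  "deltas": [
    {"hand":1,"travel":[0,0,0],"dr":[-0.01,0,0]},
    {"hand":1,"travel":[0,0,0],"dr":[-0.01,0,0]},
    {"hand":1,"travel":[0,0,0],"dr":[-0.01,0,0]},
    {"hand":1,"travel":[0,0,0],"dr":[-0.01,0,0]},
    {"hand":1,"travel":[0,0,0],"dr":[0,0,0]},
    {"hand":1,"travel":[0,0,0],"dr":[0,0,0]},
    {"hand":1,"travel":[0,0,0],"dr":[0,0,0]},
    {"hand":1,"travel":[0,0,0],"dr":[0,0,0]}
  ]
}}

```text
clock: 14.3
tool_pos: [0.5604, -0.181, 0.3026]
ee_rot: [[0.309, 0.485, 0.818], [0.951, -0.157, -0.266], [-0.0, 0.86, -0.51]]
force: [0.2, 0.1, -2.3]
finger_gap: 0.628
grip_force: 29.9
```

Run:
```python
from cell import arm, capture
import numpy as np, cv2
s=arm.state(); z=s["ee_rot"][:,2]
print(s["clock"],s["joints"].round(1),"tilt",np.degrees(np.arccos(-z[2])),"mouth",s["tool_pos"]+.0653*z,s["grip_force"],s["finger_gap"])
a=capture("scene")["img"][100:300,300:560]; b=capture("wrist")["img"][:,120:520]
w=np.zeros((400,800,3),np.uint8); w[:308,:400]=cv2.resize(a,(400,308)); w[:,400:]=b
cv2.imwrite("pics/end.png",w[:,:,::-1])
```

```text
14.3 [-24.6 -47.8 120.5   7.6  48.3  -8.5] tilt 59.3610349316285 mouth [ 0.61380007 -0.19831644  0.2693285 ] 29.902923227127758 0.6283228648688297
```

View pics/end.png

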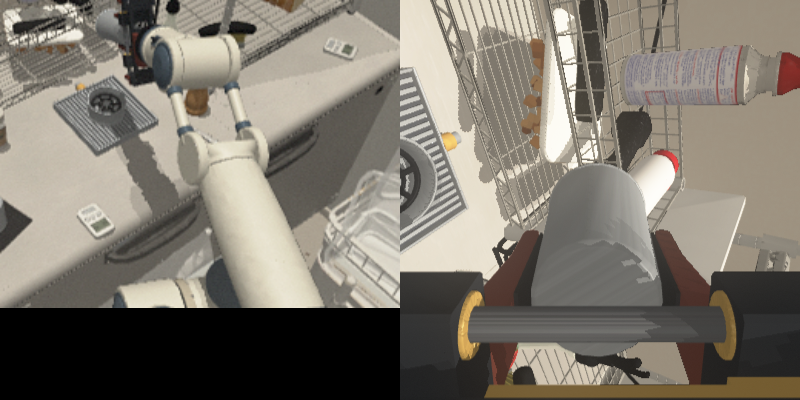

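The cup is tipped 59° with its mouth at z ≈ 0.27 over the tray, and the spider looks up. Joint 2 is near its limit, so I'll ease outward 2 cm and settle.

Emit:
{"op": "arm_command", "data": {
  "deltas": [
    {"hand":1,"travel":[0,0.03,0.05],"dr":[0,0,0]},
    {"hand":1,"travel":[0,0.03,0.05],"dr":[0,0,0]},
    {"hand":1,"travel":[0,0.02,0.04],"dr":[0,0,0]},
    {"hand":1,"travel":[0,0,0],"dr":[0,0,0]},
    {"hand":1,"travel":[0,0,0],"dr":[0,0,0]},
    {"hand":1,"travel":[0,0,0],"dr":[0,0,0]},
    {"hand":1,"travel":[0,0,0],"dr":[0,0,0]},
    {"hand":1,"travel":[0,0,0],"dr":[0,0,0]}
  ]
}}

```text
clock: 15.07
tool_pos: [0.5784, -0.1868, 0.3017]
ee_rot: [[0.309, 0.484, 0.819], [0.951, -0.157, -0.266], [-0.0, 0.861, -0.509]]
force: [-0.7, -0.2, -0.6]
finger_gap: 0.63
grip_force: 29.9
```

Emit:
{"op": "arm_command", "data": {
  "deltas": [
    {"hand":1,"travel":[0,0,0],"dr":[0,0,0]},
    {"hand":1,"travel":[0,0,0],"dr":[0,0,0]},
    {"hand":1,"travel":[0,0,0],"dr":[0,0,0]},
    {"hand":1,"travel":[0,0,0],"dr":[0,0,0]},
    {"hand":1,"travel":[0,0,0],"dr":[0,0,0]},
    {"hand":1,"travel":[0,0,0],"dr":[0,0,0]},
    {"hand":1,"travel":[0,0,0],"dr":[0,0,0]},
    {"hand":1,"travel":[0,0,0],"dr":[0,0,0]}
  ]
}}

```text
clock: 15.73
tool_pos: [0.5785, -0.1868, 0.3015]
ee_rot: [[0.309, 0.484, 0.819], [0.951, -0.157, -0.266], [0.0, 0.861, -0.509]]
force: [-0.5, -0.5, -2.4]
finger_gap: 0.631
grip_force: 29.9
```

Run:
```python
from cell import arm
import numpy as np
s=arm.state(); z=s["ee_rot"][:,2]; t=np.degrees(np.arccos(-z[2])); m=s["tool_pos"]+.0653*z
print(s["joints"].round(1),t,m,s["grip_force"],abs(s["dq"]).max())
if 52<t<68 and m[2]>.2 and s["grip_force"]>20 and np.abs(m[:2]-[.5935,-.192]).max()<.07: print(arm.finish_job())
```

```text
[-24.2 -44.  118.7   7.4  46.3  -8.3] 59.39689697018944 [ 0.63197387 -0.20418085  0.26827058] 29.90294858642301 0.08230896095537413
the job is handed in; nothing more can be done
None
```

I pressed the tall steel cup down in the rinser for over a second, drew it out, and handed the job in still gripping it (about 30 N), tipped 59° with its mouth about 27 cm above the worktop over the drip tray; no verdict was returned.

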